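Wedge the sagging model board level

TASK

The hinged plywood board that carries the clay house model sags at its free edge. Take the tapered stoneware wedge and push it, thin end first, squarely under the middle of that edge until the board is up level against its two steel lugs and the wedge is snug, holding it there firmly by itself; do not force it further. Keep the robot itself off the board and the soft clay model, and leave the other things on the table where they are.

Things in the scene. Friction and masses are not known exactly. Their poses are not given: they have to be found in the camera images.
- wedge: Loose fired stoneware wedge 168 mm long, 30 mm wide, flat underside, 165 g; 24 mm high at the thick end (x = -84 mm), tapering straight to 3 mm at the thin end (x = +84 mm), slope 1 in 8. Origin: centre of the underside; +x to the thin end, z up. Starts flat on the table, its +x within about 0.9 rad of the stand's +x.
- wedge_tip (a point): On the wedge: middle of the lower edge of its thin end, 84 mm from the wedge's origin. Wedge and board slide on each other with friction of about 0.6, so the wedge stays where it is pushed.
- stand: Fixed wooden stand. Origin: under the middle of the board's free edge, 0 to 4 mm above the table (varies); +x level from free edge to hinge, the way to push. Hinge at x = 200, z = 14 mm. Steel lugs on posts at x = 0 to 24, y = +-(87 to 103) mm, tops at z = 33 mm, reach over the board's corners in to y = +-72 mm; between the posts, under the edge, it is open down to the table.
- board: Plywood board 198 x 170 x 15 mm hinged on the stand. Origin on the hinge, at its underside; x from free edge to hinge, z out of its top. Starts hanging 0.045 rad below level. When level it bears up on the lugs and can go no higher. Weighs on the wedge with 3 to 5 N. Snug: wedge and board press together with over 7 N once let go; above 22 N is forcing it.
- board_edge (a point): Middle of the lower line of the board's free edge, where the wedge enters, 200 mm from the hinge. Sagging: 5 mm above the stand's origin; level: 14 mm. Lifting it with the wedge takes a level push of 3 to 9 N; on the lugs the push climbs by 1 to 3 N per mm. A push of 14 to 18 N leaves the wedge snug; 25 N is too much.
- model_foot (a point): Soft clay house model, grey: slab 88 x 110 x 12 mm with a tower 60 x 66 mm, 125 mm high in all, stuck fast on the board's top. This point: centre of its underside, 75 mm from the hinge; the slab begins 81 mm behind the free edge. Not to be touched.
- bar: Loose straight stoneware bar 140 x 30 x 18 mm, not tapered; leave it. Origin: centre of the underside, +x along it.
- mug: Loose terracotta mug, 80 mm across, 85 mm high; leave it. Origin: centre of the underside.
- brush: Loose brush 190 mm long lying on the table; leave it. +x along it.
- jar: Loose lidded jar, 56 mm across, 70 mm high; leave it. Origin: centre of the underside.
Not all that is in view belongs to the job. What is shaped like the wedge but turquoise is not meant.

How it is judged:
By the outcome, as a careful person would: the job done as asked, in the order asked, and still so for the second after the job is handed in, with the robot touching nothing.
It also fails if it takes over 67 s, if anything falls off the work surface, if the arm or the gripper's body presses on something with over 40 N, if the wrist force passes 120 N, or if a joint passes its speed limit or range.

ROBOT

A 6-joint arm with a two-finger parallel gripper is mounted at the origin on the work surface. World frame = base frame: x ahead of the robot, y to its left, z up, the work surface at z = 0. Lengths are in m, angles in rad, forces in N, time in s.
With the tool pointing down it reaches from about 0.35 to 0.775 m from the base axis. Payload 7.3 kg.
Tool frame: the origin (TCP) lies midway between the tips of the shut fingers; the grasp point (between the pads) lies 19 mm behind it; z points along the fingers, y is the direction in which the jaws open and shut (so a half turn about z gives the same grasp; the last joint's range is limited). The gripper opens to 92 mm and grips with 3 to 60 N. Pads are 19 mm wide; open, the fingers measure 130 mm over their backs; the gripper's body (75 mm by 190 mm) begins 47 mm behind the grasp point.
Start: joints at [-1.45, 0.342, 1.524, -0, 1.275, -0.146], TCP at [0.138, -0.506, 0.227] pointing down, gripper open.
Joint ranges: [-2.53, 2.53], [-0.77, 2.02], [0.04, 2.7], [-1, 4.14], [0.28, 2.66], [-3.11, 3.11]. Speed limits (rad/s): [2.57, 2.57, 3.14, 3.14, 3.14, 3.14].

INTERFACE

Orientations are given as [roll, pitch, yaw] about the fixed x, y, z axes, in that order (R = Rz(yaw) Ry(pitch) Rx(roll)).
In Python, from cell import robot, imaging gives the robot as it stands. The module is installed in compiled form; this text tells all that it offers.
- The arm moves only by the tool send_rows, never from a script. Its argument "plan" is a list of rows, each a list of 3 entries, a list of its own where there are three numbers: the shift along the world's x, y, z in m, then the turn, a rotation vector about the world's x, y, z in rad, then the closure in counts, from 0 (fully open) to 255 (shut). A call has 1 to 20 rows; each row shifts and turns the commanded pose from where the row before left it; what a row does not reach is not made up. A row lasts 1/10 s, in which the tool goes at most 50 mm and 8.59 degrees, less where a joint would pass 70% of its speed; a pose out of reach is approached as far as the arm can. A call is refused whole if a number of a shift passes 0.05 or a number of a turn 0.15, either way. A call with a gripper value outside its range is refused whole. The fingers move at their own pace and stop on an object; "newtons" is the grip in N (left out, the last holds). Time passes only in rows, so rows that do not move let the fingers close. It gives the time, the measured TCP pose, the force and the opening at its end, in the units of the state.
- robot.observe(): the state, without advancing time (a new reading comes with each control period).
- imaging.read_camera(name): name is "side" or "top"; returns a dict with "pixels" (400x640x3 uint8, red, green, blue), "fx", "fy", "cx", "cy" (pixels), "world_from_camera" (4x4, takes a point from camera to world coordinates). Camera axes: x right, y down, z forward; pixel columns grow to the right and rows downward; lengths in m; the calibration is good to about 2 mm. A picture is of the moment at which its call begins. There is no depth.
- robot.hand_in(): hands the job in, once; it reports no verdict.
The state is a dict: "time": time; "qpos": joint angles; "qvel": joint speeds; "joint_efforts": joint torques, N m; "tool_pos": TCP position; "tool_rot": TCP orientation; "contact_force": force on the tool from outside, world axes, zero at the start; "torque": the same for the moment, N m; "opening": finger opening in m.
Only numpy, scipy, OpenCV 4.12 (cv2) and the standard library are available. Lean on these libraries where they do the work, as an engineer would, in place of code of your own. Each camera call takes 0.05 s, during which the arm holds its last target.

## Working session

There is one attempt and no reset: what is moved stays moved. The work goes in short steps, Python scripts to look and compute and a tool call to move; the robot and the scene stay as the last step left them, time stands still between calls to the robot, and variables do not carry over. Pictures are saved under pics/ and viewed, and the job is handed in when it is done.

Besides the shell and the picture viewer there is one more tool, called after "Request:" as name(argument=value, ...) on one line, values as JSON. send_rows: Moves the arm, as the interface text tells. Its arguments: {"type":"object","properties":{"plan":{"type":"array"},"newtons":{"type":"number"}},"required":["plan"]}

```bash
mkdir -p pics
python3 - <<'E'
from cell import robot, imaging
import cv2,numpy as np
s=robot.observe()
print(s)
for n in("side","top"):
    c=imaging.read_camera(n); cv2.imwrite(f"pics/{n}0.png",c["pixels"][:,:,::-1])
    np.savez(f"{n}0.npz",**c)
    print(n,c["fx"],c["fy"],c["cx"],c["cy"],np.round(c["world_from_camera"],4).tolist())
E
```

```text
{'time': 0.0, 'qpos': array([-1.44998106e+00,  3.42717007e-01,  1.52506164e+00, -2.39146865e-05,
        1.27539985e+00, -1.46034032e-01]), 'qvel': array([-1.14058948e-03, -3.83575826e-05,  9.51827538e-04, -1.00159506e-03,
        8.75960095e-04,  2.20587862e-04]), 'joint_efforts': array([ 1.94238901e-04, -4.31236589e+01, -2.44219226e+01,  7.18345447e-02,
        5.58101234e-02, -1.35846203e-04]), 'tool_pos': array([ 0.13838389, -0.50598781,  0.22603236]), 'tool_rot': array([-3.14002036e+00, -2.08141048e-04,  2.66856115e-01]), 'contact_force': array([-0.66224339, -0.35711885,  0.646913  ]), 'torque': array([0.0012714 , 0.00594261, 0.01125651]), 'opening': 0.09168332832423205}
side 452.039138633632 452.039138633632 320.5499051749341 202.39703806389497 [[0.978, -0.1517, 0.1431, 0.3388], [-0.2081, -0.7541, 0.623, -0.5453], [0.0134, -0.639, -0.7691, 0.8512], [0.0, 0.0, 0.0, 1.0]]
top 386.3532863355388 386.3532863355388 319.8026763549692 205.8242811577049 [[-0.0278, -0.9842, 0.175, 0.3255], [-0.9995, 0.0295, 0.0068, 0.121], [-0.0119, -0.1748, -0.9845, 0.9721], [0.0, 0.0, 0.0, 1.0]]
```

View pics/side0.png

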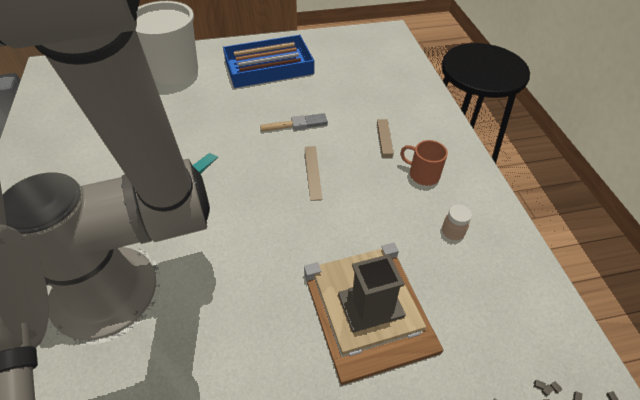

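View pics/top0.png

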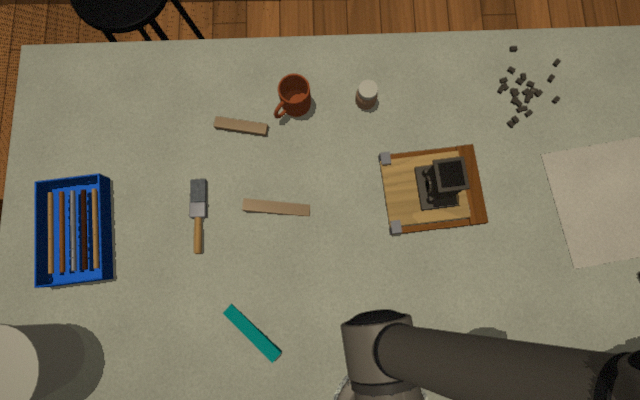

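The top view shows the stand at about (433,190), with its lugs at (385,158) and (396,228). The longer tan piece at (276,208) is the likely wedge and the shorter one at (240,126) the likely bar. The turquoise decoy is at (252,333). I'll measure these next.

```bash
cat > h.py <<'E'
import numpy as np,cv2
def load(n):
    d=np.load(n); return {k:d[k] for k in d}
def cast(c,uv,z):
    uv=np.atleast_2d(np.array(uv,float))
    M=c["world_from_camera"]
    d=np.c_[(uv[:,0]-c["cx"])/c["fx"],(uv[:,1]-c["cy"])/c["fy"],np.ones(len(uv))]@M[:3,:3].T
    o=M[:3,3]; t=(z-o[2])/d[:,2]
    return o+d*np.asarray(t)[:,None]
def proj(c,p):
    p=np.atleast_2d(p);M=c["world_from_camera"]
    q=(p-M[:3,3])@M[:3,:3]
    return np.c_[q[:,0]/q[:,2]*c["fx"]+c["cx"],q[:,1]/q[:,2]*c["fy"]+c["cy"]]
E
python3 - <<'E'
from h import *
for n,rois in(("top",[(230,185,90,40),(205,105,75,40)]),("side",[(295,135,40,75),(370,110,30,55)])):
    c=load(n+"0.npz");im=c["pixels"]
    hsv=cv2.cvtColor(im,cv2.COLOR_RGB2HSV)
    for x,y,w,h in rois:
        s=hsv[y:y+h,x:x+w]
        m=((s[...,1]>60)&(s[...,0]<25)).astype(np.uint8)
        cs,_=cv2.findContours(m,cv2.RETR_EXTERNAL,cv2.CHAIN_APPROX_NONE)
        k=max(cs,key=cv2.contourArea)+np.array([x,y])
        r=cv2.minAreaRect(k);b=cv2.boxPoints(r)
        print(n,r,cv2.contourArea(k));print(np.round(np.c_[b,cast(c,b,0.0)[:,:2],cast(c,b,0.02)[:,:2]],3))
        print(cv2.approxPolyDP(k,2.5,True)[:,0].tolist())
c=load("top0.npz");a=c["pixels"][...,::-1]
cv2.imwrite("pics/t1.png",cv2.resize(a[180:240,225:345],None,fx=6,fy=6,interpolation=cv2.INTER_CUBIC))
cv2.imwrite("pics/t2.png",cv2.resize(a[135:245,365:495],None,fx=5,fy=5,interpolation=cv2.INTER_CUBIC))
c=load("side0.npz");a=c["pixels"][...,::-1]
cv2.imwrite("pics/s1.png",cv2.resize(a[110:210,290:410],None,fx=6,fy=6,interpolation=cv2.INTER_CUBIC))
cv2.imwrite("pics/s2.png",cv2.resize(a[235:385,295:450],None,fx=4,fy=4,interpolation=cv2.INTER_CUBIC))
E
```

```text
top ((275.63006591796875, 207.0261993408203), (67.88331604003906, 13.301262855529785), 5.04245138168335) 799.5
[[2.41235e+02 2.10668e+02 4.92000e-01 3.29000e-01 4.88000e-01 3.25000e-01]
 [2.42404e+02 1.97418e+02 5.26000e-01 3.26000e-01 5.22000e-01 3.22000e-01]
 [3.10025e+02 2.03385e+02 5.05000e-01 1.53000e-01 5.02000e-01 1.52000e-01]
 [3.08856e+02 2.16634e+02 4.71000e-01 1.56000e-01 4.68000e-01 1.56000e-01]]
[[245, 211], [309, 215], [309, 204], [243, 198]]
top ((240.43765258789062, 125.91565704345703), (54.836524963378906, 13.54842758178711), 8.53076457977295) 644.0
[[2.12318e+02 1.28548e+02 7.16000e-01 4.08000e-01 7.08000e-01 4.02000e-01]
 [2.14328e+02 1.15149e+02 7.53000e-01 4.03000e-01 7.44000e-01 3.97000e-01]
 [2.68557e+02 1.23284e+02 7.25000e-01 2.58000e-01 7.17000e-01 2.55000e-01]
 [2.66548e+02 1.36682e+02 6.88000e-01 2.63000e-01 6.81000e-01 2.60000e-01]]
[[215, 116], [215, 128], [266, 135], [266, 123]]
side ((312.5986022949219, 172.98818969726562), (53.41677474975586, 11.27907943725586), 83.1572265625) 528.5
[[3.03817e+02 1.47142e+02 4.93000e-01 3.45000e-01 4.90000e-01 3.24000e-01]
 [3.15016e+02 1.45798e+02 5.24000e-01 3.44000e-01 5.20000e-01 3.23000e-01]
 [3.21380e+02 1.98834e+02 5.01000e-01 1.55000e-01 4.98000e-01 1.39000e-01]
 [3.10181e+02 2.00178e+02 4.74000e-01 1.56000e-01 4.70000e-01 1.40000e-01]]
[[305, 147], [311, 199], [320, 199], [315, 147]]
side ((384.6846008300781, 138.39730834960938), (38.370731353759766, 11.323321342468262), 81.46923065185547) 370.5
[[3.76240e+02 1.20264e+02 7.19000e-01 4.14000e-01 7.10000e-01 3.92000e-01]
 [3.87438e+02 1.18584e+02 7.53000e-01 4.15000e-01 7.44000e-01 3.93000e-01]
 [3.93130e+02 1.56531e+02 7.21000e-01 2.62000e-01 7.12000e-01 2.43000e-01]
 [3.81932e+02 1.58210e+02 6.90000e-01 2.62000e-01 6.82000e-01 2.43000e-01]]
[[378, 120], [382, 156], [390, 157], [392, 149], [387, 121]]
```

View pics/t1.png

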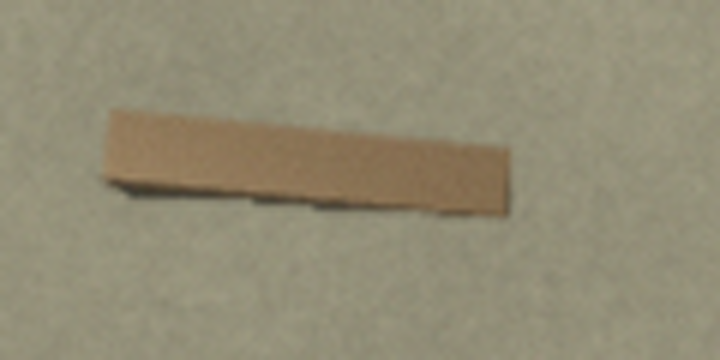

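View pics/t2.png

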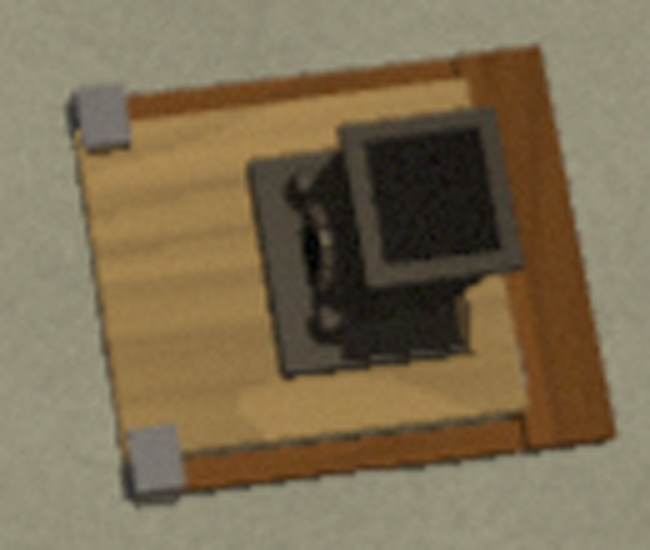

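View pics/s1.png

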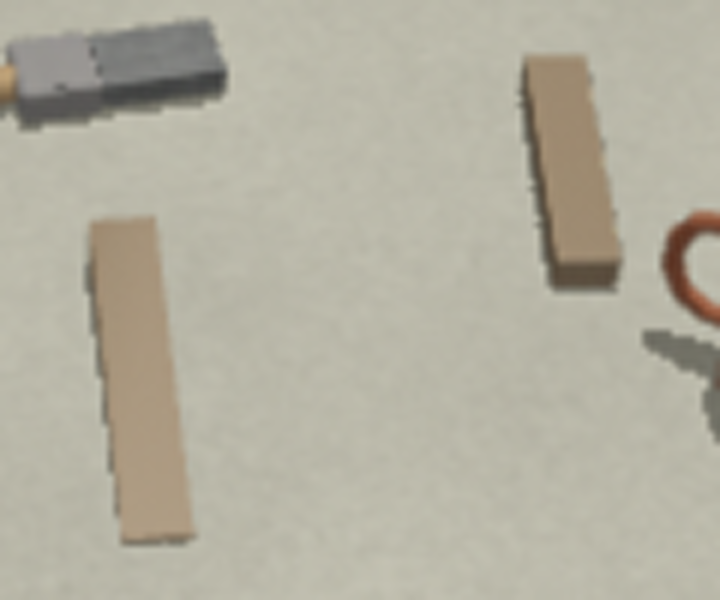

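View pics/s2.png

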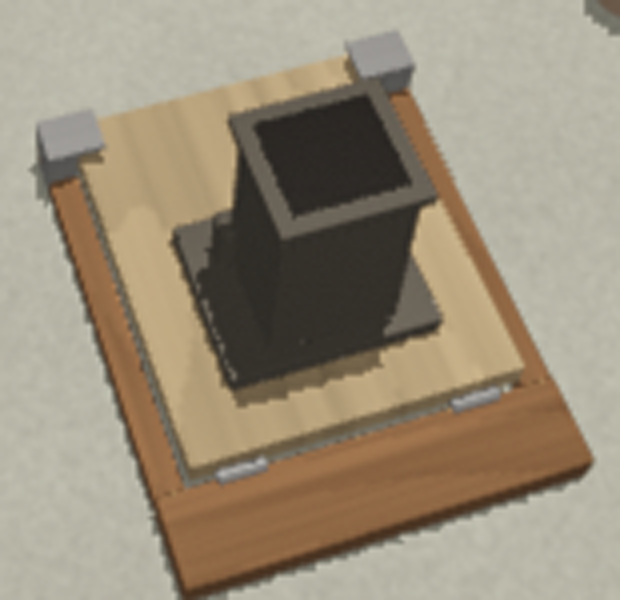

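The thin end of the wedge at (309,210) already points at the stand. Its near end is thick (visible dark side at (245,212)), and the short bar has a full-height end face, so the identities are clear. Next I compute the poses.

Run:
```python
from h import *
t=load("top0.npz");s=load("side0.npz")
def up(P,k,ox,oy): return (np.array(P,float)+.5)/k-.5+[ox,oy]
# lug corners in top: outer-front, outer-back, inner-back, inner-front
A=up([(79,90),(127,84),(131,145),(84,151)],5,365,135)
B=up([(135,493),(184,487),(177,424),(128,430)],5,365,135)
As=up([(346,42),(404,32),(413,62),(358,73)],4,295,235) 
Bs=up([(38,124),(94,110),(103,146),(49,160)],4,295,235)
for z in (.033,.035,.037):
    a=cast(t,A,z);b=cast(t,B,z);print(z,"top A",np.round(a[:,:2],4).tolist(),"B",np.round(b[:,:2],4).tolist())
    a2=cast(s,As,z);b2=cast(s,Bs,z);print("  side A",np.round(a2[:,:2],4).tolist(),"B",np.round(b2[:,:2],4).tolist())
    print("centres top",a.mean(0)[:2].round(4),b.mean(0)[:2].round(4),np.linalg.norm(a.mean(0)-b.mean(0)),"side",a2.mean(0)[:2].round(4),b2.mean(0)[:2].round(4),np.linalg.norm(a2.mean(0)-b2.mean(0)))
for z in(.024,.003):pass
W=up([(107,108),(105,181),(509,215),(509,147)],6,225,180)
print("wedge top",cast(t,W,[.024,.024,.003,.003]).round(4).tolist())
Ws=up([(90,220),(154,217),(195,536),(122,540)],6,290,110)
print("wedge side",cast(s,Ws,[.024,.024,.003,.003]).round(4).tolist())
for c,w in((t,W),(s,Ws)):
    p=cast(c,w,[.024,.024,.003,.003]);th=p[:2].mean(0);ti=p[2:].mean(0);d=ti-th
    print("thick",th,"tip",ti,"len",np.linalg.norm(d[:2]),"ang",np.arctan2(d[1],d[0]))
```

```text
0.033 top A [[0.6244, -0.0293], [0.6268, -0.0537], [0.5948, -0.0538], [0.5925, -0.03]] B [[0.4197, -0.0452], [0.4219, -0.0692], [0.4529, -0.0677], [0.4506, -0.0436]]
  side A [[0.5956, -0.0275], [0.6288, -0.0275], [0.6275, -0.0473], [0.5961, -0.0482]] B [[0.421, -0.0452], [0.4517, -0.0426], [0.4518, -0.0651], [0.4225, -0.0677]]
centres top [ 0.6096 -0.0417] [ 0.4363 -0.0564] 0.1739870798333063 side [ 0.612  -0.0376] [ 0.4367 -0.0551] 0.17611860677128227
0.035 top A [[0.6238, -0.029], [0.6261, -0.0533], [0.5943, -0.0534], [0.5919, -0.0297]] B [[0.4195, -0.0448], [0.4217, -0.0688], [0.4526, -0.0673], [0.4504, -0.0433]]
  side A [[0.595, -0.0288], [0.6281, -0.0288], [0.6268, -0.0485], [0.5954, -0.0494]] B [[0.4208, -0.0464], [0.4514, -0.0438], [0.4515, -0.0663], [0.4223, -0.0689]]
centres top [ 0.609  -0.0413] [ 0.436  -0.0561] 0.1736165469739895 side [ 0.6113 -0.0389] [ 0.4365 -0.0563] 0.17568813030676902
0.037 top A [[0.6231, -0.0286], [0.6255, -0.0529], [0.5937, -0.053], [0.5913, -0.0294]] B [[0.4193, -0.0445], [0.4215, -0.0684], [0.4523, -0.0669], [0.4501, -0.0429]]
  side A [[0.5943, -0.03], [0.6274, -0.03], [0.6261, -0.0498], [0.5948, -0.0506]] B [[0.4206, -0.0476], [0.4511, -0.0451], [0.4512, -0.0674], [0.4221, -0.07]]
centres top [ 0.6084 -0.041 ] [ 0.4358 -0.0557] 0.17324601411467286 side [ 0.6106 -0.0401] [ 0.4363 -0.0575] 0.17525765384225564
wedge top [[0.5209, 0.321, 0.024], [0.49, 0.3216, 0.024], [0.4739, 0.1548, 0.003], [0.5031, 0.1541, 0.003]]
wedge side [[0.4914, 0.3224, 0.024], [0.5196, 0.3188, 0.024], [0.5026, 0.1519, 0.003], [0.4729, 0.1557, 0.003]]
thick [0.50543312 0.32132444 0.024     ] tip [0.48852598 0.15442267 0.003     ] len 0.16775593562809493 ang -1.6717518643834894
thick [0.50548816 0.32063564 0.024     ] tip [0.48771358 0.15378766 0.003     ] len 0.16779209347217636 ang -1.6769276197051521
```

Run:
```python
from h import *
t=load("top0.npz");s=load("side0.npz")
def up(P,k,ox,oy): return (np.array(P,float)+.5)/k-.5+[ox,oy]
def ang(p,q): d=q-p; return np.arctan2(d[1],d[0]), np.linalg.norm(d)
# stand long edges and hinge-end edge, (z same at both ends; z guess ~.02)
for z in(.0,.02):
    for nm,P in(("right side",[(132,98),(540,47)]),("left side",[(186,489),(614,436)]),("hinge end",[(614,436),(541,47)])):
        p=cast(t,up(P,5,365,135),z);print(z,nm,ang(p[0],p[1]),p[:,:2].round(4).tolist())
    for nm,P in(("left",[(52,190),(185,592)]),("hinge end",[(188,565),(592,462)])):
        p=cast(s,up(P,4,295,235),z);print(z,"side",nm,ang(p[0],p[1]),p[:,:2].round(4).tolist())
```

```text
0.0 right side (np.float64(-1.4733033581240436), np.float64(0.2157018265880178)) [[0.6297, -0.0619], [0.6507, -0.2766]]
0.0 left side (np.float64(-1.4765374192131986), np.float64(0.21813247335252858)) [[0.4242, -0.0768], [0.4448, -0.294]]
0.0 hinge end (np.float64(0.0814493971764603), np.float64(0.2065858048815674)) [[0.4448, -0.294], [0.6507, -0.2771]]
0.0 side left (np.float64(-1.479227490453147), np.float64(0.2191035509398212)) [[0.424, -0.0668], [0.444, -0.285]]
0.0 side hinge end (np.float64(0.038937906149350894), np.float64(0.20305746576676498)) [[0.4483, -0.2734], [0.6512, -0.2655]]
0.02 right side (np.float64(-1.473303358124044), np.float64(0.21126405714955815)) [[0.6234, -0.0582], [0.644, -0.2684]]
0.02 left side (np.float64(-1.4765374192131986), np.float64(0.21364469668836367)) [[0.4222, -0.0727], [0.4423, -0.2854]]
0.02 hinge end (np.float64(0.08144939717646066), np.float64(0.20233558509518598)) [[0.4423, -0.2854], [0.644, -0.269]]
0.02 side left (np.float64(-1.479227490453147), np.float64(0.21395574141858317)) [[0.422, -0.078], [0.4416, -0.2911]]
0.02 side hinge end (np.float64(0.038937906149351026), np.float64(0.19828665693619626)) [[0.4457, -0.2798], [0.6439, -0.272]]
```

Request:
send_rows(plan=[[[0.028,0.037,0],[0,0,0.1],0],[[0.028,0.037,0],[0,0,0.1],0],[[0.028,0.037,0],[0,0,0.1],0],[[0.028,0.037,0],[0,0,0.1],0],[[0.028,0.037,0],[0,0,0.1],0],[[0.028,0.037,0],[0,0,0.1],0],[[0.028,0.037,0],[0,0,0.1],0],[[0.028,0.037,0],[0,0,0.1],0],[[0.028,0.037,0],[0,0,0.1],0],[[0.028,0.037,0],[0,0,0.1],0],[[0.028,0.037,0],[0,0,0.1],0],[[0.006,0.044,0],[0,0,0.1],0],[[0.006,0.044,0],[0,0,0],0],[[0.006,0.044,0],[0,0,0],0],[[0.006,0.044,0],[0,0,0],0],[[0.006,0.044,0],[0,0,0],0],[[0.006,0.044,0],[0,0,0],0],[[0.006,0.044,0],[0,0,0],0],[[0.006,0.044,0],[0,0,0],0],[[0.006,0.044,0],[0,0,0],0]], newtons=40)

```text
time: 2.1
tool_pos: [0.5001, 0.2984, 0.2263]
tool_rot: [-3.141, 0.001, 1.467]
contact_force: [0.1, -0.5, 0.5]
opening: 0.0919
```

Request:
send_rows(plan=[[[0.0035,0.0046,-0.045],[0,0,0],0],[[0,0,-0.045],[0,0,0],0],[[0,0,-0.045],[0,0,0],0],[[0,0,-0.045],[0,0,0],0],[[0,0,-0.025],[0,0,0],0],[[0,0,-0.011],[0,0,0],0],[[0,0,-0.006],[0,0,0],0],[[0,0,0],[0,0,0],0]])

```text
time: 2.9
tool_pos: [0.5043, 0.3013, 0.0051]
tool_rot: [3.141, -0.0, 1.467]
contact_force: [1.1, -0.0, 0.5]
opening: 0.0919
```

Run:
```python
from cell import robot, imaging
import cv2,numpy as np
c=imaging.read_camera("top");np.savez("top1.npz",**c);d=imaging.read_camera("side")
a=cv2.resize(c["pixels"][150:260,215:355,::-1],None,fx=4,fy=4);b=cv2.resize(d["pixels"][80:220,250:390,::-1],None,fx=3,fy=3)
cv2.imwrite("pics/g1a.png",a);cv2.imwrite("pics/g1b.png",b);print(robot.observe()["tool_pos"])
```

```text
[0.50489841 0.30158556 0.00618957]
```

View pics/g1b.png

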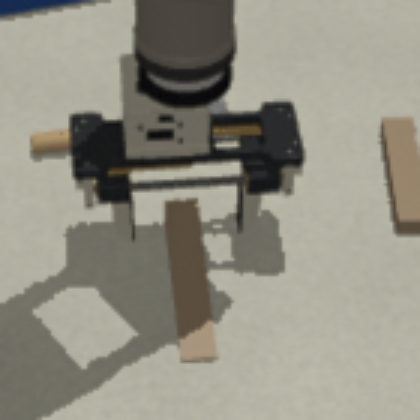

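The open fingers straddle the wedge's thick end, at about (132,215) and (240,205) in the crop. I'll close.

Request:
send_rows(plan=[[[0,0,0],[0,0,0],255],[[0,0,0],[0,0,0],255],[[0,0,0],[0,0,0],255],[[0,0,0],[0,0,0],255],[[0,0,0],[0,0,0],255],[[0,0,0],[0,0,0],255],[[0,0,0],[0,0,0],255],[[0,0,0],[0,0,0],255]], newtons=40)

```text
time: 3.8
tool_pos: [0.5039, 0.3012, 0.0047]
tool_rot: [-3.141, 0.0, 1.467]
contact_force: [-2.0, 0.3, -0.0]
opening: 0.0321
```

Run:
```python
from cell import robot, imaging
import cv2,numpy as np
c=imaging.read_camera("top");np.savez("top1.npz",**c);d=imaging.read_camera("side");np.savez("side1.npz",**d)
b=cv2.resize(d["pixels"][80:220,250:390,::-1],None,fx=4,fy=4)
cv2.imwrite("pics/g2b.png",b);cv2.imwrite("pics/g2a.png",cv2.resize(c["pixels"][150:260,215:355,::-1],None,fx=5,fy=5))
for i in range(3):
    s=robot.observe();print(s["tool_pos"],s["tool_rot"],s["opening"],s["contact_force"],s["time"])
```

```text
[0.50378217 0.30118156 0.0046855 ] [-3.14135869e+00  9.90437038e-05  1.46680253e+00] 0.02971000688530791 [0.28653509 0.20687578 0.10345403] 3.9
[0.50378217 0.30118156 0.0046855 ] [-3.14135869e+00  9.90437038e-05  1.46680253e+00] 0.02971000688530791 [0.28653509 0.20687578 0.10345403] 3.9
[0.50378217 0.30118156 0.0046855 ] [-3.14135869e+00  9.90437038e-05  1.46680253e+00] 0.02971000688530791 [0.28653509 0.20687578 0.10345403] 3.9
```

View pics/g2b.png

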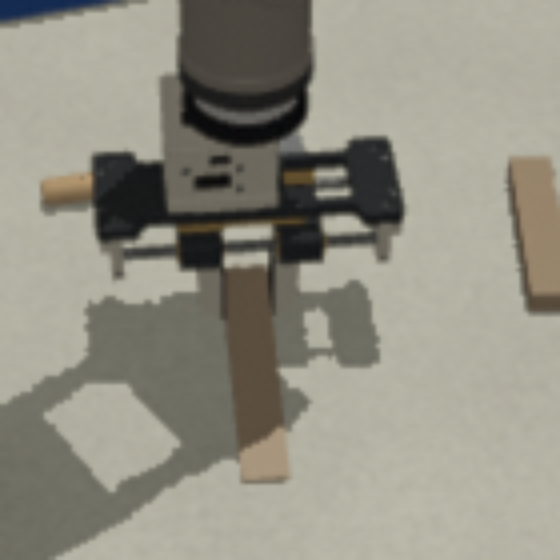

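View pics/g2a.png

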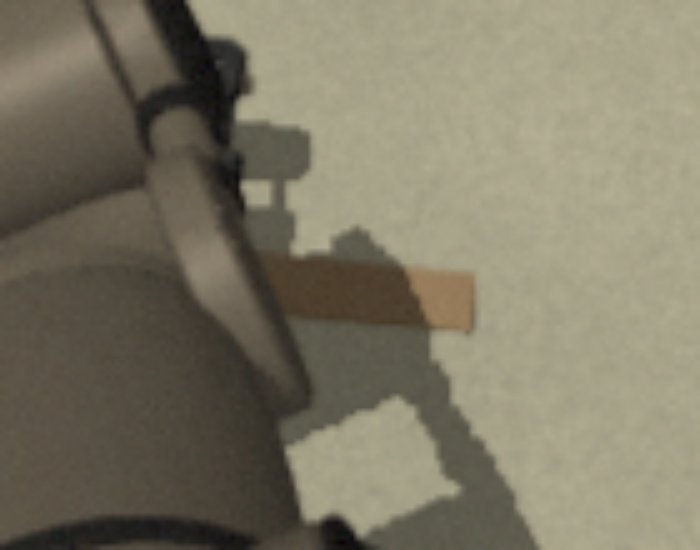

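Run:
```python
from h import *
t=load("top1.npz");s=load("side1.npz")
def up(P,k,ox,oy): return (np.array(P,float)+.5)/k-.5+[ox,oy]
p=cast(t,up([(475,272),(471,330)],5,215,150),.003);q=cast(s,up([(241,479),(287,476)],4,250,80),.003)
print(p[:,:2].round(4),p.mean(0)[:2],q[:,:2].round(4),q.mean(0)[:2])
tip=(p.mean(0)+q.mean(0))[:2]/2; tcp=np.array([.5038,.3012]); v=tip-tcp
print(np.linalg.norm(v),np.arctan2(v[1],v[0]),1.4668-np.pi)
x=np.array([np.cos(-1.477),np.sin(-1.477)]);O=np.array([.5219,-.0362])
L=np.linalg.norm(v)
for gap in(.04,): print("tcp for tip",gap,"before edge",O-x*(L+gap),x)
```

```text
[[0.5033 0.1536]
 [0.4735 0.1563]] [0.48841504 0.15497409] [[0.4729 0.1564]
 [0.5011 0.1532]] [0.4869733  0.15475522]
0.14721898997723207 -1.6804162400944636 -1.674792653589793
tcp for tip 0.04 before edge [0.50436528 0.15019604] [ 0.09365885 -0.99560435]
```

Request:
send_rows(plan=[[[0,-0.015,0],[0,0,0.02],255],[[0,-0.02,0],[0,0,0.03],255],[[0,-0.02,0],[0,0,0.03],255],[[0,-0.02,0],[0,0,0.03],255],[[0,-0.02,0],[0,0,0.03],255],[[0.0006,-0.02,0],[0,0,0.03],255],[[0,-0.02,0],[0,0,0.03],255],[[0,-0.016,0],[0,0,0],255],[[0,0,0],[0,0,0],255],[[0,0,0],[0,0,0],255]])

```text
time: 4.9
tool_pos: [0.5046, 0.1502, 0.0047]
tool_rot: [3.142, -0.0, 1.666]
contact_force: [-0.4, 0.5, -0.7]
opening: 0.0294
```

Run:
```python
from cell import robot, imaging
import cv2,numpy as np
c=imaging.read_camera("top");np.savez("top2.npz",**c);d=imaging.read_camera("side");np.savez("side2.npz",**d)
cv2.imwrite("pics/g3b.png",cv2.resize(d["pixels"][180:330,270:430,::-1],None,fx=4,fy=4));cv2.imwrite("pics/g3a.png",cv2.resize(c["pixels"][130:250,280:420,::-1],None,fx=5,fy=5))
s=robot.observe();print(s["tool_pos"],s["tool_rot"],s["opening"],s["contact_force"],s["time"])
```

```text
[0.50453599 0.15078197 0.00471917] [ 3.14142677e+00 -8.87530826e-05  1.66718740e+00] 0.029636346884675733 [-0.1244485  -0.66957008 -1.74514624] 5.0
```

View pics/g3b.png

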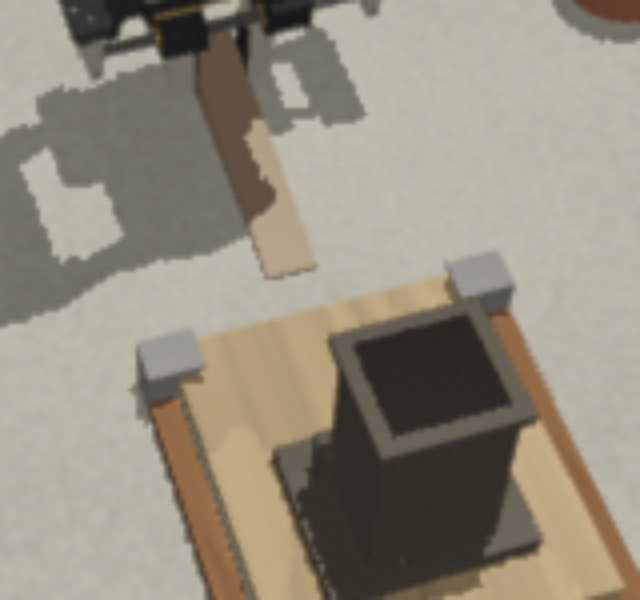

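View pics/g3a.png

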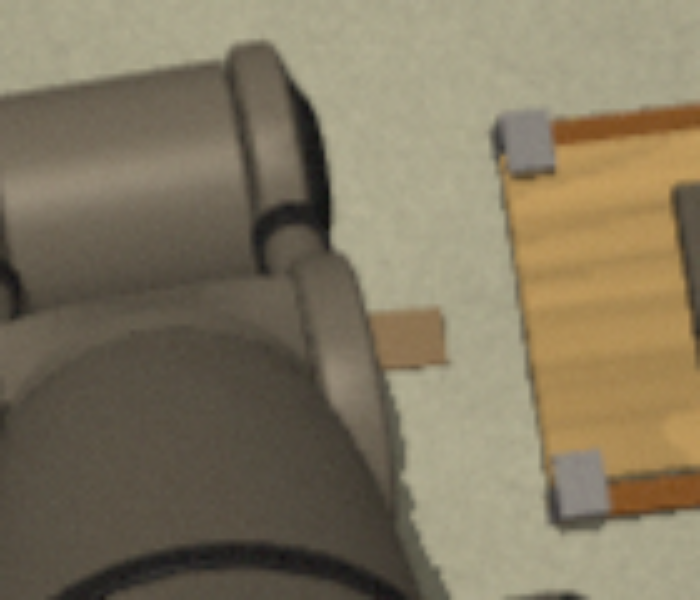

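Run:
```python
from h import *
t=load("top2.npz");s=load("side2.npz")
def up(P,k,ox,oy): return (np.array(P,float)+.5)/k-.5+[ox,oy]
p=cast(t,up([(443,309),(447,365)],5,280,130),.003)[:,:2];q=cast(s,up([(268,276),(316,265)],4,270,180),.003)[:,:2]
O=np.array([.5219,-.0362]);x=np.array([np.cos(-1.477),np.sin(-1.477)]);y=np.array([-x[1],x[0]])
for a in(p,q):
    m=a.mean(0);print(a.round(4).tolist(),m.round(4),"stand xy",((m-O)@x).round(4),((m-O)@y).round(4))
# side edges of wedge (side view), at their heights ~ compare ends near tip
e=up([(250,128),(316,265)],4,270,180)   # right edge
# lug mids in each view separately
At=up([(499,115),(548,109),(553,172),(505,177)],5,280,130);Bt=up([(553,517),(607,512),(601,450),(553,456)],5,280,130)
As=up([(446,263),(505,252),(514,283),(458,294)],4,270,180);Bs=up([(138,347),(194,331),(203,365),(148,381)],4,270,180)
for c,a,b in((t,At,Bt),(s,As,Bs)):
    A=cast(c,a,.035).mean(0)[:2];B=cast(c,b,.035).mean(0)[:2];d=A-B;al=np.arctan2(d[1],d[0])
    print("mid",(A+B)/2,"origin",(A+B)/2-.012*x,"ang",al-np.pi/2,np.linalg.norm(d))
```

```text
[[0.5316, 0.0028], [0.5024, 0.0022]] [0.517  0.0025] stand xy -0.039 -0.0012
[[0.5039, 0.0023], [0.5322, 0.0042]] [0.518  0.0033] stand xy -0.0397 -0.0001
mid [ 0.52232045 -0.04707544] origin [ 0.52119655 -0.03512819] ang -1.481101131446717 0.17345170941972865
mid [ 0.52384761 -0.04814827] origin [ 0.5227237  -0.03620102] ang -1.4710865632342363 0.17605313753116963
```

Request:
send_rows(plan=[[[0.0015,-0.015,0],[0,0,0],255],[[0.0019,-0.02,0],[0,0,0],255],[[0.0014,-0.015,0],[0,0,0],255],[[0.001,-0.01,0],[0,0,0],255],[[0,0,0],[0,0,0],255]])

```text
time: 5.5
tool_pos: [0.5106, 0.0889, 0.0047]
tool_rot: [3.141, 0.0, 1.665]
contact_force: [0.8, -0.4, -1.4]
opening: 0.0297
```

Request:
send_rows(plan=[[[0.0006,-0.006,0],[0,0,0],255],[[0.0006,-0.006,0],[0,0,0],255],[[0,0,0],[0,0,0],255]])

```text
time: 5.8
tool_pos: [0.5116, 0.0777, 0.0048]
tool_rot: [3.141, 0.0, 1.667]
contact_force: [0.3, -0.2, -0.8]
opening: 0.0293
```

Request:
send_rows(plan=[[[0.0006,-0.006,0],[0,0,0],255],[[0.0006,-0.006,0],[0,0,0],255],[[0,0,0],[0,0,0],255]])

```text
time: 6.1
tool_pos: [0.5129, 0.0655, 0.0047]
tool_rot: [3.141, 0.0, 1.666]
contact_force: [-0.4, 0.3, -1.8]
opening: 0.0295
```

Request:
send_rows(plan=[[[0.0006,-0.006,0],[0,0,0],255],[[0.0006,-0.006,0],[0,0,0],255],[[0,0,0],[0,0,0],255]])

```text
time: 6.4
tool_pos: [0.5138, 0.0539, 0.0047]
tool_rot: [-3.141, -0.0, 1.666]
contact_force: [-0.5, 1.1, -1.6]
opening: 0.0301
```

```bash
cat > snap.py <<'E'
import sys
from cell import robot, imaging
import cv2,numpy as np
k=sys.argv[1]
d=imaging.read_camera("side");np.savez(f"side{k}.npz",**d)
c=imaging.read_camera("top");np.savez(f"top{k}.npz",**c)
cv2.imwrite(f"pics/s_{k}.png",cv2.resize(d["pixels"][190:340,280:430,::-1],None,fx=4,fy=4));cv2.imwrite(f"pics/t_{k}.png",cv2.resize(c["pixels"][130:250,280:420,::-1],None,fx=5,fy=5))
s=robot.observe();print(s["tool_pos"],s["tool_rot"],s["opening"],s["contact_force"],s["torque"],s["time"])
E
python3 snap.py 4
```

```text
[0.5137541  0.05390523 0.00466017] [-3.14121477e+00  2.57035879e-04  1.66676042e+00] 0.029744887697736075 [-0.84366071 -0.50083083 -0.81739449] [-0.09289333  0.06595386 -0.00682641] 6.5
```

View pics/s_4.png

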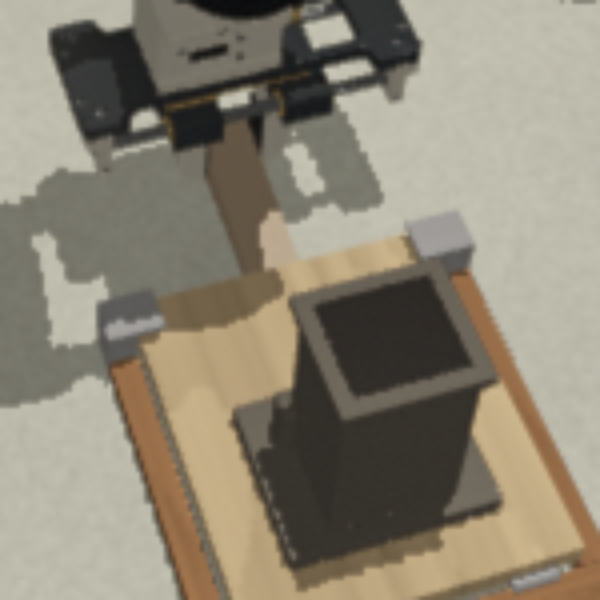

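The thin end has gone under the middle of the edge at about (270,270), square to it, with no clear force yet. I'll continue in small steps.

Request:
send_rows(plan=[[[0.0005,-0.005,0],[0,0,0],255],[[0,0,0],[0,0,0],255]])

```text
time: 6.7
tool_pos: [0.5143, 0.0492, 0.0047]
tool_rot: [-3.141, -0.0, 1.667]
contact_force: [-0.7, 3.2, -1.9]
opening: 0.0295
```

Request:
send_rows(plan=[[[0.0005,-0.005,0],[0,0,0],255],[[0,0,0],[0,0,0],255]])

```text
time: 6.9
tool_pos: [0.5148, 0.0441, 0.0047]
tool_rot: [-3.141, -0.0, 1.667]
contact_force: [-0.2, 1.6, -1.9]
opening: 0.03
```

Request:
send_rows(plan=[[[0.0005,-0.005,0],[0,0,0],255],[[0,0,0],[0,0,0],255]])

```text
time: 7.1
tool_pos: [0.5153, 0.0391, 0.0047]
tool_rot: [-3.141, -0.0, 1.667]
contact_force: [-0.3, 2.0, -1.8]
opening: 0.0297
```

Request:
send_rows(plan=[[[0.0005,-0.005,0],[0,0,0],255],[[0,0,0],[0,0,0],255]])

```text
time: 7.3
tool_pos: [0.5159, 0.0341, 0.0047]
tool_rot: [-3.141, 0.0, 1.667]
contact_force: [-0.6, 1.5, -1.5]
opening: 0.0298
```

```bash
python3 snap.py 5;python3 - <<'E'
from h import *
a=load("side2.npz")["pixels"];b=load("side5.npz")["pixels"]
cv2.imwrite("pics/cmp.png",np.hstack([cv2.resize(x[235:300,295:405,::-1],None,fx=3.6,fy=3.6,interpolation=cv2.INTER_CUBIC) for x in(a,b)]))
E
```

```text
[0.51587096 0.03407254 0.00469288] [-3.14151708e+00  3.42209384e-04  1.66683198e+00] 0.029679781433295773 [-0.40095884  1.676719   -2.25790344] [ 0.27043885  0.00543866 -0.00595558] 7.4
```

View pics/cmp.png

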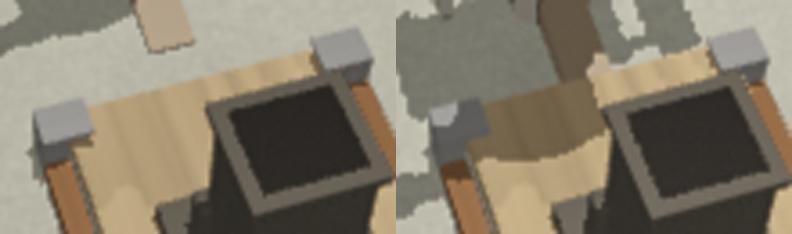

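The board's weight is starting to bear on the wedge. I'll let go, back off, shut the fingers, and push from behind so the push force reads cleanly.

Request:
send_rows(plan=[[[0,0,0],[0,0,0],150],[[0,0,0],[0,0,0],100],[[0,0,0],[0,0,0],100],[[0,0,0],[0,0,0],100],[[-0.0009,0.01,0],[0,0,0],100],[[-0.0019,0.02,0],[0,0,0],100],[[-0.0014,0.015,0],[0,0,0],100],[[0,0,0],[0,0,0],255],[[0,0,0],[0,0,0],255],[[0,0,0],[0,0,0],255],[[0,0,0],[0,0,0],255],[[0,0,0],[0,0,0],255],[[0,0,0],[0,0,0],255],[[0,0,0],[0,0,0],255]])

```text
time: 8.8
tool_pos: [0.5118, 0.0789, 0.0047]
tool_rot: [3.141, 0.0, 1.666]
contact_force: [0.3, 0.0, -0.4]
opening: 0.0042
```

```bash
python3 snap.py 6
```

```text
[0.51174839 0.07906288 0.00474524] [3.14150383e+00 3.52986239e-05 1.66664970e+00] 0.0007168725229370717 [-0.66719869 -0.39304853 -0.34121976] [-0.0352256  -0.1478003  -0.03479745] 8.9
```

View pics/s_6.png

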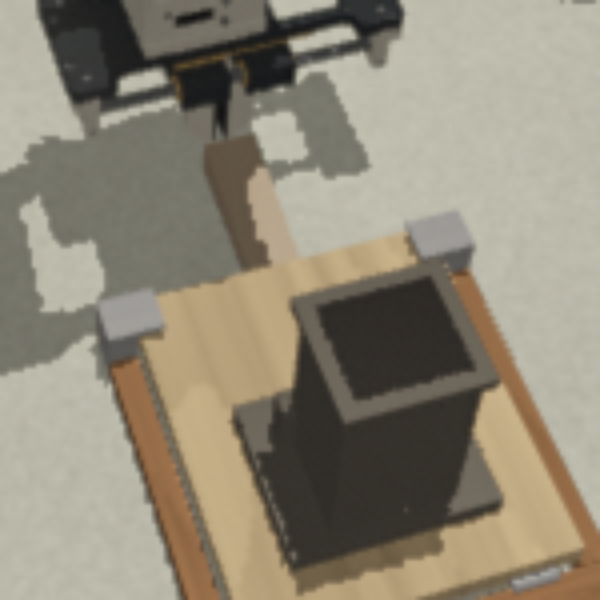

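View pics/t_6.png

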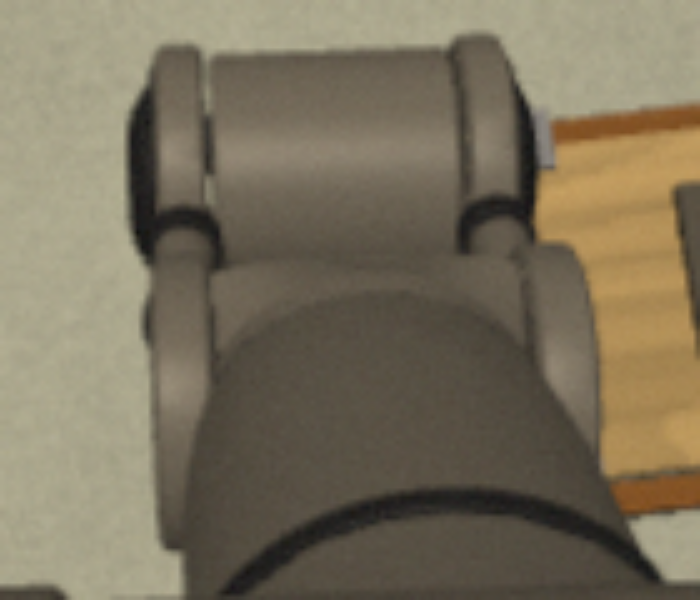

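The shut fingers at (222,115) sit behind the middle of the wedge's thick end at (232,145), and the wedge stays put by itself. Now I push in steps.

Request:
send_rows(plan=[[[0.001,-0.01,0],[0,0,0],255],[[0.0004,-0.004,0],[0,0,0],255],[[0,0,0],[0,0,0],255]])

```text
time: 9.2
tool_pos: [0.5132, 0.0645, 0.0047]
tool_rot: [3.142, -0.0, 1.666]
contact_force: [0.5, 0.9, 0.3]
opening: 0.0006
```

Request:
send_rows(plan=[[[0.0003,-0.003,0],[0,0,0],255],[[0.0003,-0.003,0],[0,0,0],255],[[0,0,0],[0,0,0],255]])

```text
time: 9.5
tool_pos: [0.5134, 0.0597, 0.0047]
tool_rot: [-3.141, -0.001, 1.666]
contact_force: [-1.4, 4.9, 2.0]
opening: 0.0007
```

Request:
send_rows(plan=[[[0.0003,-0.003,0],[0,0,0],255],[[0.0003,-0.003,0],[0,0,0],255],[[0,0,0],[0,0,0],255]])

```text
time: 9.8
tool_pos: [0.514, 0.0538, 0.0048]
tool_rot: [-3.141, -0.001, 1.667]
contact_force: [-0.7, 6.4, 2.0]
opening: 0.0005
```

Request:
send_rows(plan=[[[0.0003,-0.003,0],[0,0,0],255],[[0.0003,-0.003,0],[0,0,0],255],[[0,0,0],[0,0,0],255]])

```text
time: 10.1
tool_pos: [0.5146, 0.0478, 0.0048]
tool_rot: [-3.141, -0.001, 1.667]
contact_force: [-0.5, 6.1, 1.5]
opening: 0.0003
```

Request:
send_rows(plan=[[[0.0003,-0.003,0],[0,0,0],255],[[0.0002,-0.002,0],[0,0,0],255],[[0,0,0],[0,0,0],255]])

```text
time: 10.4
tool_pos: [0.5151, 0.0429, 0.0048]
tool_rot: [-3.141, -0.001, 1.667]
contact_force: [0.2, 5.9, 0.9]
opening: 0.0004
```

```bash
python3 snap.py 7
```

```text
[0.51510447 0.04290486 0.00474584] [-3.14119980e+00 -1.07338703e-03  1.66663662e+00] 0.0003335459493294295 [0.06789273 5.90838431 0.52305632] [ 0.88491906 -0.08845239 -0.03549183] 10.5
```

View pics/s_7.png

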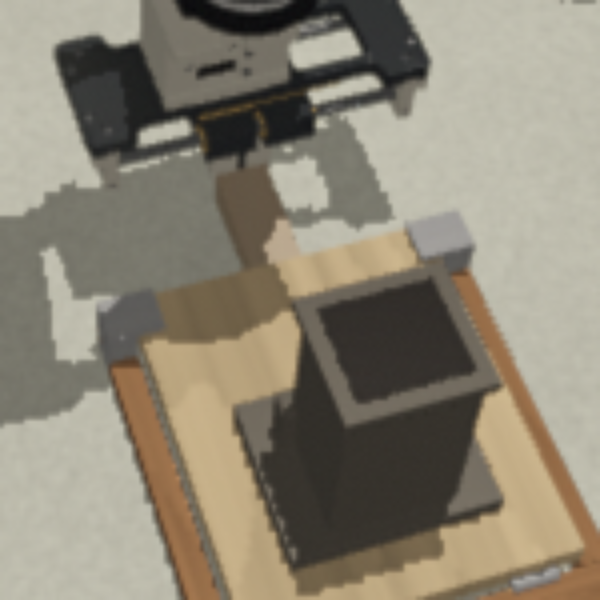

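The wedge goes in straight, with its left edge running from (218,185) to (243,268), and the push holds steady at about 6 N. I'll continue.

Request:
send_rows(plan=[[[0.0002,-0.002,0],[0,0,0],255],[[0.0002,-0.002,0],[0,0,0],255],[[0,0,0],[0,0,0],255]])

```text
time: 10.8
tool_pos: [0.5155, 0.039, 0.0048]
tool_rot: [-3.141, -0.001, 1.667]
contact_force: [-0.4, 6.2, 1.2]
opening: 0.0004
```

Request:
send_rows(plan=[[[0.0002,-0.002,0],[0,0,0],255],[[0.0001,-0.001,0],[0,0,0],255],[[0,0,0],[0,0,0],255]])

```text
time: 11.1
tool_pos: [0.5158, 0.0361, 0.0047]
tool_rot: [-3.141, -0.001, 1.667]
contact_force: [-0.5, 6.3, 1.4]
opening: 0.0007
```

Request:
send_rows(plan=[[[0.0002,-0.002,0],[0,0,0],255],[[0.0001,-0.001,0],[0,0,0],255],[[0,0,0],[0,0,0],255]])

```text
time: 11.4
tool_pos: [0.5161, 0.0331, 0.0048]
tool_rot: [-3.141, -0.001, 1.667]
contact_force: [-1.2, 6.1, 1.1]
opening: 0.0009
```

Request:
send_rows(plan=[[[0.0002,-0.002,0],[0,0,0],255],[[0.0001,-0.001,0],[0,0,0],255],[[0,0,0],[0,0,0],255]])

```text
time: 11.7
tool_pos: [0.5164, 0.0301, 0.0048]
tool_rot: [-3.141, -0.001, 1.667]
contact_force: [-0.9, 7.0, 1.6]
opening: 0.0004
```

Request:
send_rows(plan=[[[0.0001,-0.001,0],[0,0,0],255],[[0.0001,-0.001,0],[0,0,0],255],[[0,0,0],[0,0,0],255]])

```text
time: 12.0
tool_pos: [0.5166, 0.0282, 0.0048]
tool_rot: [-3.141, -0.001, 1.667]
contact_force: [-0.4, 7.1, 1.5]
opening: 0.0005
```

Request:
send_rows(plan=[[[0.0001,-0.001,0],[0,0,0],255],[[0.0001,-0.001,0],[0,0,0],255],[[0,0,0],[0,0,0],255]])

```text
time: 12.3
tool_pos: [0.5167, 0.0262, 0.0048]
tool_rot: [-3.141, -0.001, 1.667]
contact_force: [-0.0, 6.5, 1.9]
opening: 0.0002
```

Request:
send_rows(plan=[[[0.0001,-0.001,0],[0,0,0],255],[[0.0001,-0.001,0],[0,0,0],255],[[0,0,0],[0,0,0],255]])

```text
time: 12.6
tool_pos: [0.5169, 0.0242, 0.0047]
tool_rot: [-3.141, -0.001, 1.667]
contact_force: [-0.3, 7.1, 1.0]
opening: 0.0006
```

Request:
send_rows(plan=[[[0.0001,-0.001,0],[0,0,0],255],[[0.0001,-0.001,0],[0,0,0],255],[[0,0,0],[0,0,0],255]])

```text
time: 12.9
tool_pos: [0.5171, 0.0223, 0.0048]
tool_rot: [-3.141, -0.002, 1.667]
contact_force: [-1.1, 7.7, 1.7]
opening: 0.0003
```

Request:
send_rows(plan=[[[0.0001,-0.001,0],[0,0,0],255],[[0,0,0],[0,0,0],255]])

```text
time: 13.1
tool_pos: [0.5171, 0.0218, 0.0048]
tool_rot: [-3.141, -0.002, 1.666]
contact_force: [-0.8, 10.3, 2.0]
opening: 0.0005
```

Request:
send_rows(plan=[[[0.0001,-0.001,0],[0,0,0],255],[[0,0,0],[0,0,0],255]])

```text
time: 13.3
tool_pos: [0.5171, 0.0215, 0.0048]
tool_rot: [-3.141, -0.003, 1.666]
contact_force: [-1.0, 13.0, 2.4]
opening: 0.0007
```

Request:
send_rows(plan=[[[0.0001,-0.001,0],[0,0,0],255],[[0,0,0],[0,0,0],255]])

```text
time: 13.5
tool_pos: [0.5171, 0.0212, 0.0048]
tool_rot: [-3.141, -0.004, 1.666]
contact_force: [-1.1, 17.7, 3.0]
opening: 0.0003
```

```bash
python3 snap.py 8;python3 - <<'E'
from h import *
a=load("side0.npz")["pixels"];b=load("side8.npz")["pixels"]
cv2.imwrite("pics/cmp.png",np.hstack([cv2.resize(x[230:320,295:395,::-1],None,fx=4,fy=4,interpolation=cv2.INTER_CUBIC) for x in(a,b)]))
E
```

```text
[0.5170924  0.02116124 0.00478966] [-3.14080684 -0.0039328   1.66630374] 0.000461727841696984 [-1.44411987 17.48703235  3.60860027] [2.82913641 0.05590417 0.04466324] 13.6
```

View pics/cmp.png

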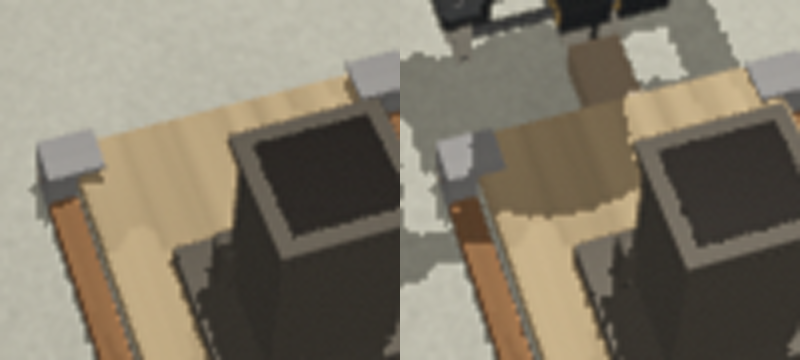

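View pics/s_8.png

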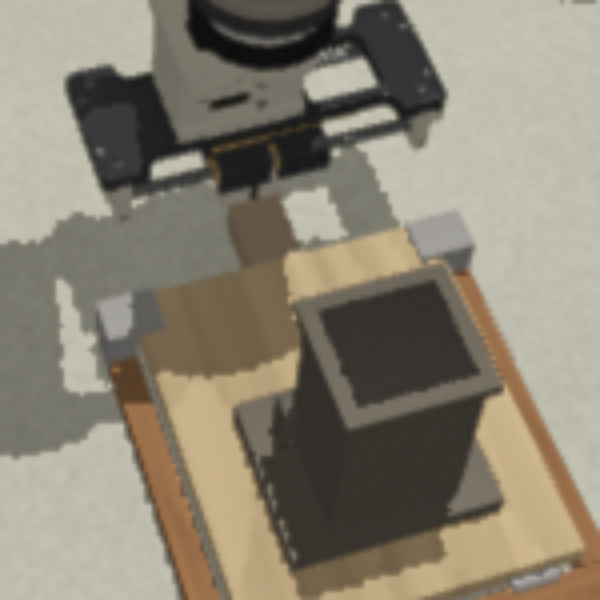

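The push is at 17.5 N, inside the 14–18 N window. The gap under the lug at (90,185) in the first view has closed, so I'll back off and check.

Request:
send_rows(plan=[[[-0.0002,0.002,0],[0,0,0],255],[[-0.0004,0.004,0],[0,0,0],255],[[-0.0009,0.01,0],[0,0,0],255],[[-0.0019,0.02,0],[0,0,0],255],[[0,0.04,0.03],[0,0,0],255],[[0,0.045,0.045],[0,0,0],255],[[0,0.045,0.045],[0,0,0],255],[[0,0.045,0.045],[0,0,0],255],[[0,0.045,0.02],[0,0,0],255],[[0,0.045,0],[0,0,0],255],[[0,0,0],[0,0,0],255]])

```text
time: 14.7
tool_pos: [0.5138, 0.2956, 0.1616]
tool_rot: [3.139, -0.002, 1.672]
contact_force: [0.4, 0.5, 0.7]
opening: 0.0004
```

```bash
python3 snap.py 9
python3 - <<'E'
from h import *
a=load("top0.npz")["pixels"];b=load("top9.npz")["pixels"]
cv2.imwrite("pics/cmpt.png",np.hstack([cv2.resize(x[140:240,345:425,::-1],None,fx=5,fy=5,interpolation=cv2.INTER_CUBIC) for x in(a,b)]))
a=load("side0.npz")["pixels"];b=load("side9.npz")["pixels"]
cv2.imwrite("pics/cmps.png",np.hstack([cv2.resize(x[230:320,295:405,::-1],None,fx=3.6,fy=3.6,interpolation=cv2.INTER_CUBIC) for x in(a,b)]))
E
```

```text
[0.51371069 0.29115027 0.16038979] [-3.14110300e+00  6.82519131e-04  1.66910591e+00] 0.0006019845196059032 [ 0.37522929 -0.66337211 -0.36014097] [-0.00241667 -0.1039965   0.07949947] 14.8
```

View pics/cmpt.png

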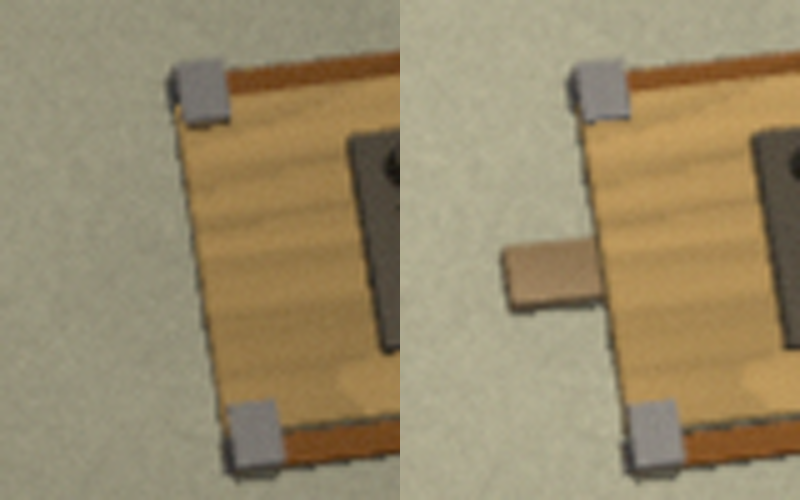

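View pics/cmps.png

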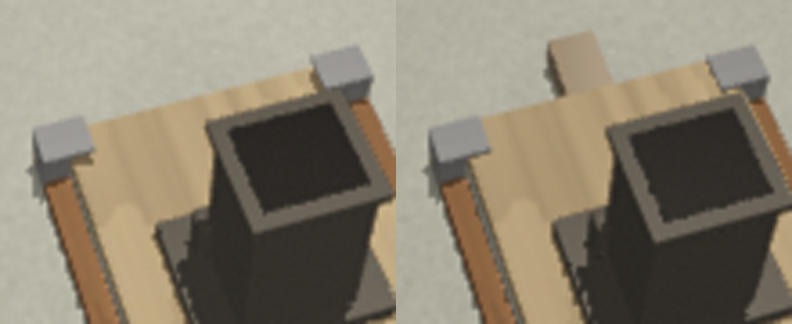

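Run:
```python
from h import *
t=load("top9.npz");s=load("side9.npz")
def up(P,k,ox,oy): return (np.array(P,float)+.5)/k-.5+[ox,oy]
O=np.array([.5219,-.0362]);x=np.array([np.cos(-1.477),np.sin(-1.477)]);y=np.array([-x[1],x[0]])
# thick end top corners (z .024), where edges vanish at board (z~.018)
T=cast(t,up([(103,246),(110,307),(194,239),(203,299)],5,345,140),[.024,.024,.018,.018])[:,:2]
S=cast(s,up([(548-396,42),(594-396,32),(563-396,97),(612-396,82)],3.6,295,230),[.024,.024,.018,.018])[:,:2]
for P in(T,S): print(np.c_[(P-O)@x,(P-O)@y].round(4).tolist())
```

```text
[[-0.0474, 0.0167], [-0.0483, -0.0146], [-0.0005, 0.0158], [-0.0007, -0.0153]]
[[-0.0453, -0.0129], [-0.0441, 0.0168], [-0.0082, -0.0156], [-0.0097, 0.0166]]
```

```bash
python3 -c "
from cell import robot
print(robot.observe()['qvel'].round(3)); print(robot.hand_in())"
```

```text
[-0.044 -0.005  0.025 -0.005 -0.001 -0.006]
the job is handed in; nothing more can be done
None
```

The stoneware wedge is under the middle of the board's free edge, the board is up against its lugs, and I've handed the job in at about 15 s. No verdict is reported.

**What I did:** I gripped the wedge near its thick end, slid it along the table into line, and started its thin end under the edge. Then I let go and pushed it from behind with the shut fingers. The push stayed at 6 to 7.7 N while the board lifted. It then climbed through 10 and 13 N, and I stopped at 17.5 N (wanted: 14 to 18 N).

**Last checks, after backing off:**
- **Position:** the wedge stayed in place. The two views put it within about 2 mm of the middle of the edge and roughly square to it. About 47 mm sticks out, so it is roughly 18 mm high at the edge. That matches a level board if the stand sits at the top of its 0 to 4 mm height range.
- **Board:** the gap under the lugs seen at the start has closed.
- **Robot and other things:** the arm is clear of everything, and I saw no contact with the board or the clay model. I did not check the other loose things again at the end, but the arm stayed away from them.

**Weaker points:**
- **Force rise:** on the lugs the push rose about 3 to 5 N per mm of commanded travel, and the measured tool moved only about 0.3 mm each step. That is steeper than the 1 to 3 N per mm given. I stopped on the force reading.
- **Snugness:** I could not measure how hard the wedge and board press together, so it rests on the push force alone.
- **Side view:** its reading of where the wedge meets the edge was 8 to 10 mm off the top view's. That point is partly hidden by the board, so I relied on the top view.

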